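# Seat a sensor barrel in the sprung V test nest and hold it down

## Robot

A 6-joint arm with a two-finger parallel gripper is mounted at the origin on the work surface. World frame = base frame: x ahead of the robot, y to its left, z up, the work surface at z = 0. Lengths are in m, angles in rad, forces in N, time in s.
With the tool pointing down it reaches from about 0.375 to 0.975 m from the base axis. Payload 3.8 kg.
Tool frame: the origin (TCP) lies on the centre line of the jaws, within the pads' length; the fingertips stand arm.finger_overhang ahead of it and the grasp point (between the pads) lies 8 mm behind it (arm.finger_overhang is the distance from the TCP to the fingertips, in m); z points along the fingers, y is the direction in which the jaws open and shut (so a half turn about z gives the same grasp; the last joint's range is limited). The gripper opens to 88 mm and grips with 3 to 60 N. Pads are 18 mm wide; open, the fingers measure 123 mm over their backs; the gripper's body (75 mm by 187 mm) begins 45 mm behind the grasp point.
Start: joints at [1.071, 0.264, 1.604, -0, 1.274, -0.037], TCP at [0.301, 0.604, 0.25] pointing down, gripper open.
Joint ranges: [-2.63, 2.63], [-0.94, 2.18], [0.31, 2.57], [-1.31, 4.45], [0, 2.66], [-2.55, 2.55]. Speed limits (rad/s): [2.57, 2.57, 3.14, 3.14, 3.14, 3.14].

## Interface

Orientations are given as a unit quaternion [x, y, z, w].
In Python, from bench import arm gives the robot as it stands.
- The arm moves only by the shell command python3 -m jog 'ROWS' [OPENING] [FORCE]. ROWS is JSON, one flat list of numbers, 4 for each row, row after row: the shift along the tool's x, y, z in cm, then the turn about the tool's z in rad. A call has 1 to 5 rows; each row shifts and turns the commanded pose from where the row before left it, along the tool's axes as they then stand; what a row does not reach is not made up. A row lasts 1/10 s, in which the tool goes at most 50 mm and 8.59 degrees, less where a joint would pass 70% of its speed; a pose out of reach is approached as far as the arm can. A call is refused whole if a number of a shift passes 5 or a number of a turn 0.15, either way. A call with a gripper value outside its range is refused whole. OPENING is the opening in per cent of the stroke, from 0 (shut) to 100 (fully open), set as the call begins (- or left out, the last holds). The fingers move at their own pace and stop on an object; FORCE is the grip in N (left out, the last holds). Time passes only in rows, so rows that do not move let the fingers close. It gives the time, the measured TCP pose, the force and the opening at its end, in the units of the state.
- arm.observe(): the state, without advancing time (a new reading comes with each control period).
- arm.get_image(name): name is "side" or "top"; returns the picture (420x560x3 uint8, red, green, blue); there is no depth.
- arm.camera_model(name): a dict with "K" (3x3 intrinsics, pixels), "dist" ([k1, k2, p1, p2, k3] as OpenCV has them; the pictures are not rectified), "extrinsics" (4x4, takes a point from camera to world coordinates). Camera axes: x right, y down, z forward; pixel columns grow to the right and rows downward; lengths in m; the calibration is good to about 2 mm. A picture is of the moment at which its call begins. camera_model takes no time and is no camera call.
- arm.job_done(): hands the job in, once; it reports no verdict.
Trained networks look in the newest picture that a camera, given by its name, has taken for a name from the list of things; names that differ only in an ending like _2 or _b are one class to them, and where a whole thing is asked for, a point or a joint stands for the part that bears it (a point fixed in the world has none). Each returns a list of dicts, best first, with "p" (0 to 1); they miss things now and then, are a little off and sometimes report something else, mostly with a low value. They report only what shows in the picture. A call takes as long as a camera call. They do not tell look-alikes from the thing itself.
- arm.regions_of(query, camera): "mask" (420x560 bool, what is visible of it) and "centre" ([column, row] in pixels, amid what is visible of it).
- arm.mark_of(query, camera): "centre" ([column, row] in pixels: a listed point, or the origin of a listed thing).
The state is a dict: "t": time; "qpos": joint angles; "dq": joint speeds; "joint_torque": joint torques, N m; "tool_pos": TCP position; "eef_rot": TCP orientation; "contact_force": force on the tool from outside, world axes, zero at the start; "ft_torque": the same for the moment, N m; "gripper_width": finger opening in m.
Only numpy, scipy, OpenCV 4.12 (cv2) and the standard library are available. Lean on these libraries where they do the work, as an engineer would, in place of code of your own. Each camera call takes 0.05 s, during which the arm holds its last target.

## Task

On the test nest, first turn the captive hex nut about a quarter turn counter-clockwise (seen from above) so that its tongue swings clear of the V. Then take the long sensor barrel from its black rest, lay it along the V centred on both saddles, let it settle so that it bears on both V faces, and gently press it down with the fingers until the sprung cradle has sunk about half of its 10 mm travel. Finish while still holding it pressed down like that, and leave the other things on the bench where they are.

Things in the scene. Friction and masses are not known exactly. Their poses are not given: they have to be found in the camera images.
- nest: aluminium test nest fixed to the bench: base plate 90 mm (its x) by 216 mm (its y) by 12 mm thick. Origin on the bench surface, below the middle of the V; its z is up, its y is the direction of the V and points to the nut post, which stands 115 mm from the origin at +y
- seat (a point): where the middle of the barrel's axis lies when seated; 60 mm above the bench, sinks with the cradle; axes as the nest (y along the V). Two V saddles (45 degree faces, open upward, 62 mm wide, tops 3.5 mm below this point) are each 28 mm long, centred 42 mm either side along y: a 56 mm gap is free between them for fingers, down to the cradle plate 26 mm below this point
- cradle (a joint): how far the cradle with the V has sunk on its springs (m): 0 is up, 0.010 the bottom stop. A downward load of about 3 N (the barrel's weight of about 2 N counts) starts it, then 2 N more per mm; the barrel's weight alone leaves it up; let go, it rises again
- nut_top (a point): centre of the top face of the captive steel hex nut, 83 mm above the bench: 32 mm across flats, 20 mm tall, vertical axis, a stud end (12 mm diameter, 5 mm tall, looks only) on top. Two flats face this point's +x and -x; the point turns with the nut, the tongue is fixed to its underside
- tongue_end (a point): free end of the steel tongue that turns with the nut: 75 mm from the nut's axis, 18 mm wide, 6 mm thick, its middle 60 mm above the bench. At the start it lies lengthwise over the V saddle next to the nut and blocks the V
- keeper (a joint): angle of nut and tongue (rad), growing counter-clockwise from above: 0 is the tongue pointing along the V over the saddle (towards the nest's -y), 1.57 is pointing to the nest's +x, clear of the V; stop at 1.75. It turns against about 0.06 N m of friction and stays where it is left
- rest: black storage rest fixed to the bench: slab 70 by 140 mm (x, y), 10 mm thick, with four rubber pegs of 8 mm diameter, 16 mm tall, at x +-20.5 and y +-50 mm that keep the barrel from rolling. Origin at the middle of its underside
- barrel: long steel sensor barrel, a plain cylinder 32 mm in diameter and 124 mm long with a glass window at one end and a brass stub (15 mm diameter, 14 mm long) at the other; about 0.22 kg. Origin at the middle of the cylinder's axis; y runs along the axis to the stub. It lies on the rest along the rest's y, axis 26 mm above the bench. It may go into the V either way round
- short_barrel: bystander: a shorter steel barrel standing upright, 24 mm diameter, 72 mm tall with its stub; origin at the middle of its foot
- mouse: bystander: computer mouse on its mat, 105 by 58 by 34 mm; origin under its middle
- pliers: bystander: pliers lying flat, 155 mm long; origin under the joint
- driver: bystander: screwdriver lying beyond the nest; origin under it
There are look-alikes about, which are no part of the job. Leave any orange look-alike of the nest alone. Leave any green look-alike of the barrel alone.

How it is judged:
By the outcome, as a careful person would: the job done as asked, in the order asked, and still so for the second after the job is handed in, while the arm keeps its last pose, push and grip.
It also fails if it takes over 59 s, if anything falls off the work surface, if the arm or the gripper's body presses on something with over 40 N, if the wrist force passes 120 N, or if a joint passes its speed limit or range.

## Working session

There is one attempt and no reset: what is moved stays moved. The work goes in short steps, Python scripts to look and compute and a shell command to move; the robot and the scene stay as the last step left them, time stands still between calls to the robot, and variables do not carry over. Pictures are saved under pics/ and viewed, and the job is handed in when it is done.

```bash
ls; mkdir -p pics; python3 - <<'E'
from bench import arm
import cv2
s=arm.observe()
for k,v in s.items(): print(k,v)
print(arm.finger_overhang)
for n in("top","side"):
    im=arm.get_image(n); cv2.imwrite(f"pics/{n}0.png",im[...,::-1])
    m=arm.camera_model(n); print(n,m)
E
```

```text
pics
t 0.0
qpos [ 1.07111708e+00  2.64745284e-01  1.60533708e+00 -2.84694515e-06
  1.27367025e+00 -3.68402990e-02]
dq [ 0.00081295  0.00057414  0.00039583 -0.00061689 -0.0019967  -0.00218886]
joint_torque [-1.72506395e-05 -5.02105701e+01 -3.56877851e+01  7.26611819e-02
  2.93684844e-02 -1.50047349e-04]
tool_pos [0.30103003 0.6034179  0.2484132 ]
eef_rot [ 2.29358846e-01  9.73341334e-01 -1.04171331e-03 -2.84940783e-04]
contact_force [-0.30291912  0.55759553  0.16888088]
ft_torque [-0.02800851  0.08010725 -0.0128653 ]
gripper_width 0.08817316000640071
0.011
top {'K': array([[525.78129417,   0.        , 278.52113019],
       [  0.        , 525.78129417, 207.33583731],
       [  0.        ,   0.        ,   1.        ]]), 'dist': array([-0.11674248,  0.        ,  0.        ,  0.        ,  0.        ]), 'extrinsics': array([[-0.01621157, -0.9881699 ,  0.15250388,  0.40742119],
       [-0.99977053,  0.01815631,  0.01136807, -0.04092789],
       [-0.01400249, -0.1522846 , -0.98823749,  1.12589491],
       [ 0.        ,  0.        ,  0.        ,  1.        ]])}
side {'K': array([[455.72497002,   0.        , 275.12753119],
       [  0.        , 455.72497002, 207.55174865],
       [  0.        ,   0.        ,   1.        ]]), 'dist': array([-0.08522384,  0.        ,  0.        ,  0.        ,  0.        ]), 'extrinsics': array([[ 0.93671359, -0.22300586,  0.26988152,  0.31070853],
       [-0.34987461, -0.62374252,  0.69895138, -0.68282355],
       [ 0.01246633, -0.74914195, -0.66229218,  0.6993288 ],
       [ 0.        ,  0.        ,  0.        ,  1.        ]])}
```

View pics/top0.png

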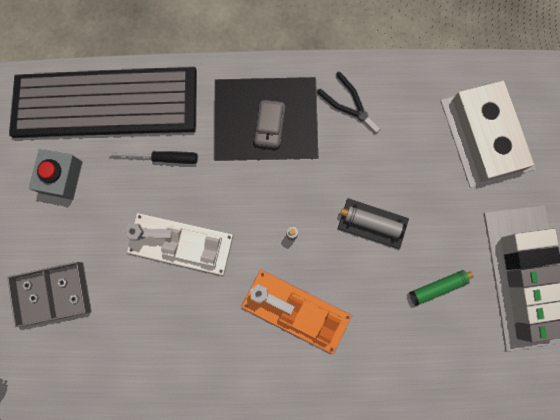

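View pics/side0.png

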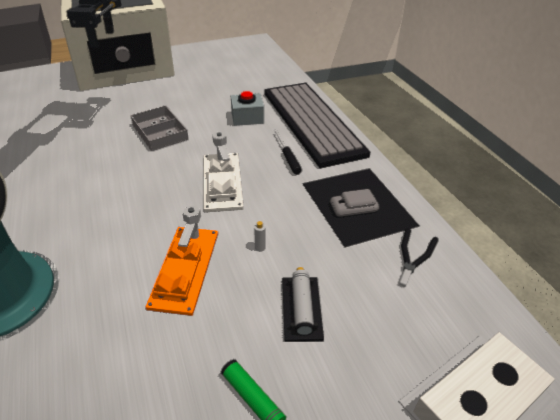

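Both pictures: the aluminium nest is at top (180,245) / side (222,182), with its nut at top (135,232). The orange look-alike is at top (297,310). The steel barrel on its black rest is at top (373,223) / side (302,305). What could be confused with it: the green barrel at (440,288) and the upright short barrel at (292,233). I choose the aluminium nest and the steel barrel on the black rest.

```bash
cat > h.py <<'E'
import numpy as np, cv2
from bench import arm
def ray(cam,px):
    m=arm.camera_model(cam); K,d,E=m["K"],m["dist"],m["extrinsics"]
    u=cv2.undistortPoints(np.array([[px]],float),K,d)[0,0]
    return E[:3,3],E[:3,:3]@np.array([u[0],u[1],1.])
def atz(cam,px,z):
    o,r=ray(cam,px); return o+r*(z-o[2])/r[2]
def proj(cam,P):
    m=arm.camera_model(cam); T=np.linalg.inv(m["extrinsics"])
    return cv2.projectPoints(np.atleast_2d(np.array(P,float)),cv2.Rodrigues(T[:3,:3])[0],T[:3,3],m["K"],m["dist"])[0][:,0]
def tri(p1,p2):
    o1,r1=ray("top",p1);o2,r2=ray("side",p2)
    A=np.stack([r1,-r2],1);s=np.linalg.lstsq(A,o2-o1,rcond=None)[0]
    a,b=o1+r1*s[0],o2+r2*s[1]; return (a+b)/2,np.linalg.norm(a-b)
E
python3 - <<'E'
from h import *
np.set_printoptions(precision=4,suppress=True)
Z=dict(nest=0,seat=.06,nut_top=.083,tongue_end=.06,rest=0,barrel=.026)
for q,z in Z.items():
  for c in("top","side"):
    for r in arm.mark_of(q,c)[:3]: print(q,c,round(r["p"],2),np.round(r["centre"],1),atz(c,r["centre"],z))
for c,bx in(("top",(100,190,270,300)),("top",(320,180,430,270))):
    im=cv2.imread("pics/top0.png"); x0,y0,x1,y1=bx
    if x0==100: a=im[190:290,100:260]
    else: b=im[180:280,310:470]
cv2.imwrite("pics/crop0.png",cv2.resize(np.vstack([a,b]),None,fx=3,fy=3,interpolation=cv2.INTER_CUBIC))
s=cv2.imread("pics/side0.png")
cv2.imwrite("pics/crop0s.png",cv2.resize(s[110:350,180:340],None,fx=2.5,fy=2.5,interpolation=cv2.INTER_CUBIC))
E
```

```text
nest top 0.85 [195.7 247.9] [0.4961 0.1518 0.    ]
nest top 0.79 [306.8 316.6] [ 0.3469 -0.0838  0.    ]
nest side 0.9 [222.4 187.2] [0.5008 0.1687 0.    ]
nest side 0.82 [179.6 282.3] [ 0.3422 -0.0888  0.    ]
seat top 0.68 [189.1 242.8] [0.502  0.1552 0.06  ]
seat top 0.57 [311.2 321.1] [ 0.3411 -0.0901  0.06  ]
seat side 0.75 [218.1 135.8] [0.5304 0.3033 0.06  ]
seat side 0.69 [217.9 172.9] [0.4888 0.15   0.06  ]
seat side 0.64 [174.9 260. ] [ 0.3421 -0.084   0.06  ]
nut_top top 0.89 [134.1 235.2] [0.5168 0.2633 0.083 ]
nut_top top 0.89 [258.5 293.9] [0.397  0.0132 0.083 ]
nut_top top 0.33 [154.7 156.8] [0.6784 0.2245 0.083 ]
nut_top side 0.79 [192.3 213.7] [0.3985 0.0062 0.083 ]
nut_top side 0.71 [220.1 137.4] [0.5253 0.2591 0.083 ]
tongue_end top 0.89 [289.1 310.4] [ 0.363  -0.0464  0.06  ]
tongue_end side 0.77 [227.6 158.7] [0.5255 0.197  0.06  ]
tongue_end side 0.55 [183.4 245.4] [ 0.3652 -0.052   0.06  ]
rest top 0.83 [375.7 224.9] [ 0.5389 -0.2372  0.    ]
rest side 0.57 [300.  308.7] [ 0.5399 -0.2265  0.    ]
barrel top 0.95 [374.2 225.4] [ 0.5349 -0.2294  0.026 ]
barrel top 0.58 [437.7 285.4] [ 0.4061 -0.358   0.026 ]
barrel top 0.15 [189.3 244.4] [0.5016 0.161  0.026 ]
barrel side 0.86 [303.6 303.5] [ 0.5419 -0.2351  0.026 ]
barrel side 0.76 [252.  393.8] [ 0.4   -0.366  0.026]
```

View pics/crop0.png

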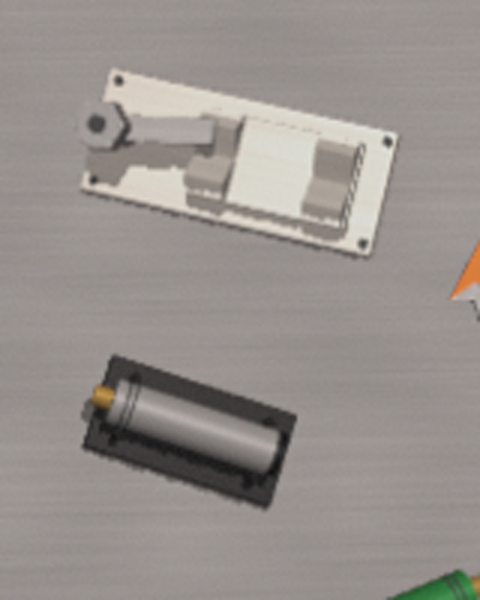

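View pics/crop0s.png

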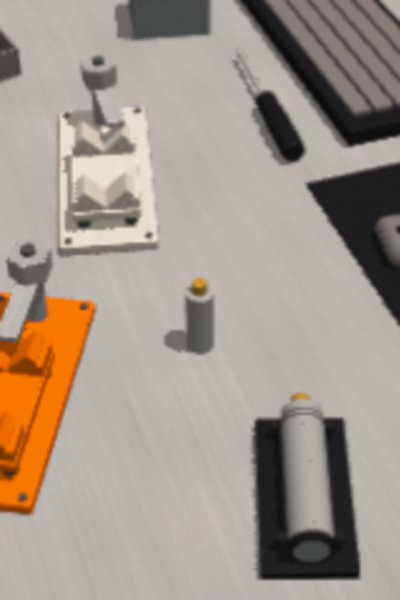

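The crops show the aluminium nest with its tongue lying over the V saddle next to the nut. They also show the plain steel barrel on the black rest, brass stub at the left (towards +y). I'll fit the poses from the plate corners in both cameras.

```bash
cat > fit.py <<'E'
from h import *
from scipy.optimize import least_squares
np.set_printoptions(precision=4,suppress=True)
def fit(L,obs,x0):
    def pts(p):
        c,s=np.cos(p[2]),np.sin(p[2]); L_=np.array(L)
        return np.c_[p[0]+c*L_[:,0]-s*L_[:,1],p[1]+s*L_[:,0]+c*L_[:,1],L_[:,2]]
    def f(p): return np.concatenate([(proj(c,pts(p))-o).ravel() for c,o in obs.items()])
    r=least_squares(f,x0,loss="soft_l1"); return r.x,f(r.x).reshape(-1,2),pts
if __name__=="__main__":
    top=lambda a:np.array(a)/3-1/3+[100,190]; tb=lambda a:np.array(a)/3-1/3+[310,80]
    sd=lambda a:np.array(a)/2.5-.3+[180,110]
    def refine(cam,p):
        im=cv2.imread(f"pics/{cam}0.png",0); p=np.float32(p).reshape(-1,1,2).copy()
        return cv2.cornerSubPix(im,p,(3,3),(-1,-1),(3,40,.01))[:,0]
    # order: +x+y, +x-y, -x-y, -x+y
    n=dict(top=top([(112,69),(400,133),(372,257),(80,189)]),side=sd([(151,107),(157,245),(60,252),(60,108)]))
    L=[(.045,.108,.012),(.045,-.108,.012),(-.045,-.108,.012),(-.045,.108,.012)]
    r=dict(top=tb([(115,355),(296,413),(267,508),(82,447)]),side=sd([(343,419),(357,576),(260,577),(258,420)]))
    M=[(.035,.07,.01),(.035,-.07,.01),(-.035,-.07,.01),(-.035,.07,.01)]
    for nm,o,l,x0 in(("nest",n,L,(.5,.16,-.25)),("rest",r,M,(.54,-.23,-.25))):
        for k in(0,1):
            oo=o if k==0 else {c:refine(c,v) for c,v in o.items()}
            p,res,_=fit(l,oo,x0); print(nm,p,np.degrees(p[2])); print(res.round(1).tolist())
            for c in oo:
                pp=fit(l,{c:oo[c]},x0)[0]; print("  ",c,pp)
E
python3 fit.py; python3 - <<'E'
from h import *
np.set_printoptions(precision=4,suppress=True)
for c in("top","side"):
    for q in("barrel","nest"):
      for r in arm.regions_of(q,c)[:1]:
        m=r["mask"].astype(np.uint8); print(q,c,r["p"],r["centre"],cv2.minAreaRect(np.argwhere(m)[:,::-1].astype(np.float32)))
E
```

```text
nest [ 0.5052  0.1846 -0.2413] -13.822841584511709
[[0.0, -0.6], [0.4, 0.2], [-0.2, 0.2], [0.0, -0.2], [-2.1, 0.5], [0.7, -0.8], [-0.2, -0.9], [0.0, 2.1]]
   top [ 0.505   0.1848 -0.2351]
   side [ 0.5061  0.184  -0.2581]
nest [ 0.5054  0.1844 -0.2467] -14.136722235851307
[[0.3, -1.0], [0.5, 0.4], [-0.3, 0.4], [-2.7, -0.1], [-1.7, 0.6], [2.3, 0.1], [0.3, 0.7], [-0.4, -0.6]]
   top [ 0.5052  0.184  -0.2364]
   side [ 0.5057  0.1857 -0.2699]
rest [ 0.5409 -0.2302 -0.3467] -19.866174659622814
[[-0.9, -0.2], [0.6, 1.2], [0.8, 0.4], [0.1, -0.3], [0.7, 0.1], [1.4, -0.3], [-0.2, -0.5], [-1.1, -0.3]]
   top [ 0.5416 -0.2297 -0.3386]
   side [ 0.5404 -0.2305 -0.3514]
rest [ 0.5405 -0.2299 -0.3471] -19.88997128207136
[[-0.2, 0.3], [0.2, 0.5], [0.7, 0.2], [0.3, -0.2], [0.6, 0.5], [0.3, -1.1], [-0.1, -1.2], [-0.5, 0.1]]
   top [ 0.5409 -0.2293 -0.3474]
   side [ 0.5399 -0.2309 -0.347 ]
barrel top 0.83 [439.3, 286.8] ((441.3190002441406, 286.5776062011719), (14.443709373474121, 65.25930786132812), 66.80140686035156)
nest top 0.91 [181.1, 241.4] ((176.93096923828125, 242.86721801757812), (106.99269104003906, 43.790401458740234), 13.13402271270752)
barrel side 0.9 [254.2, 392.9] ((251.75225830078125, 393.7168273925781), (81.84271240234375, 22.389156341552734), 48.8140754699707)
nest side 0.97 [222.1, 175.2] ((223.5, 171.49996948242188), (38.99999237060547, 78.99998474121094), 0.0)
```

```bash
python3 - <<'E'
import cv2,numpy as np
t=cv2.imread("pics/top0.png");s=cv2.imread("pics/side0.png")
a=cv2.resize(t[205:275,118:238],None,fx=6,fy=6,interpolation=cv2.INTER_CUBIC)
b=cv2.resize(s[120:220,190:255],None,fx=6,fy=6,interpolation=cv2.INTER_CUBIC)
cv2.imwrite("pics/ca.png",a);cv2.imwrite("pics/cb.png",b)
E
```

```text
(no output)
```

View pics/ca.png

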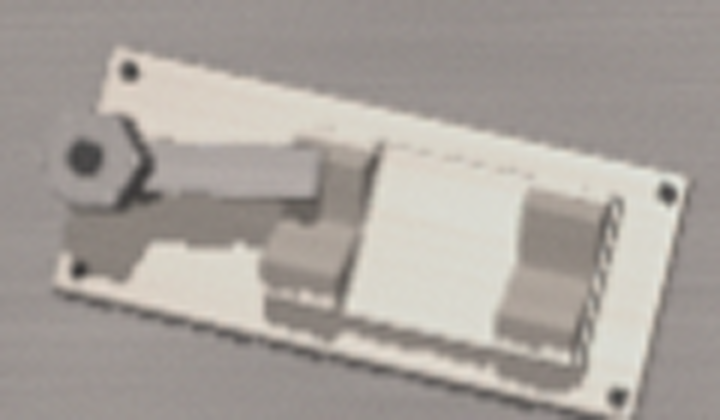

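View pics/cb.png

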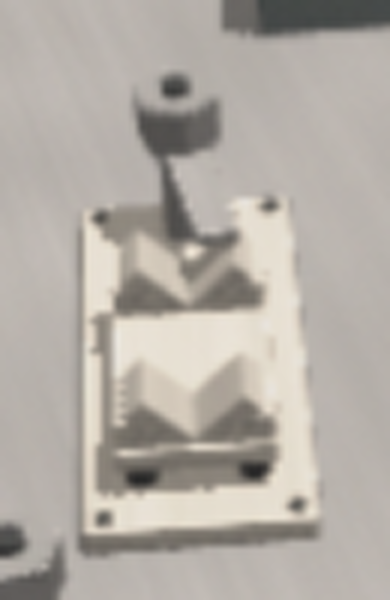

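```bash
cat > fit2.py <<'E'
from h import *
from scipy.optimize import least_squares
np.set_printoptions(precision=4,suppress=True)
ca=lambda a:(np.array(a)+.5)/6-.5+[118,205]; cb=lambda a:(np.array(a)+.5)/6-.5+[190,120]
C=[(.045,.108,.012),(.045,-.108,.012),(-.045,-.108,.012),(-.045,.108,.012)]
O=[]
for l,p in zip(C,ca([(115,46),(688,180),(640,418),(53,289)])): O.append(("top",l,1,p))
for l,p in zip(C,cb([(291,200),(318,520),(84,536),(84,208)])): O.append(("side",l,1,p))
O.append(("top",(0,.115,.088),0,ca((85,157))));O.append(("side",(0,.115,.088),0,cb((175,85))))
for l,p in(((0,-.056,.0374),(191,437)),((0,.028,.0374),(189,303))): O.append(("side",l,0,cb(p)))
def w(p,l,k):
    c,s=np.cos(p[2]),np.sin(p[2]);x,y=l[0],l[1]+k*p[3]
    return [p[0]+c*x-s*y,p[1]+s*x+c*y,l[2]]
f=lambda p:np.concatenate([proj(c,[w(p,l,k)])[0]-o for c,l,k,o in O])
r=least_squares(f,[.5,.16,-.25,.03],loss="soft_l1");print(r.x);print(f(r.x).reshape(-1,2).round(1).tolist())
print("nut",w(r.x,(0,.115,.083),0),"tongue end",w(r.x,(0,.04,.06),0))
for c in("top","side"):
    im=cv2.imread(f"pics/{c}0.png"); S=6;x0,y0=(118,205) if c=="top" else (190,120)
    cr=im[205:275,118:238] if c=="top" else im[120:220,190:255]
    cr=cv2.resize(cr,None,fx=6,fy=6,interpolation=cv2.INTER_CUBIC)
    P=[(0,y,.0374) for y in(-.056,-.028,.028,.056)]+[(sx*.031,y,.0565) for sx in(1,-1) for y in(-.056,-.028,.028,.056)]
    P+=[(.016*a/.866,.115+0,.083) for a in (0,)]+[(0,.04,.063),(0,0,.034)]
    R=.032/np.sqrt(3)
    P+=[(R*np.sin(k*np.pi/3),.115+R*np.cos(k*np.pi/3),.083) for k in range(6)]
    for q in proj(c,[w(r.x,l,0) for l in P]):
        cv2.circle(cr,tuple(np.int32((q-[x0,y0]+.5)*6-.5)),4,(0,0,255),1)
    cv2.imwrite(f"pics/ov_{c}.png",cr)
E
python3 fit2.py
```

```text
[ 0.498   0.1571 -0.24    0.0293]
[[-0.2, -0.1], [0.7, -0.3], [-1.2, 1.4], [-0.5, -0.1], [-0.3, -0.1], [0.5, 0.4], [-0.2, 0.5], [-0.1, 0.6], [-0.9, 0.0], [0.2, -0.1], [0.9, 0.7], [0.1, 0.9]]
nut [np.float64(0.5253467106846053), np.float64(0.2688045098391325), 0.083] tongue end [np.float64(0.5075206396496235), np.float64(0.1959537638480599), 0.06]
```

```bash
python3 -c "
import cv2,numpy as np
a=cv2.imread('pics/ov_top.png');b=cv2.imread('pics/ov_side.png');cv2.imwrite('pics/ov.png',cv2.resize(np.hstack([cv2.copyMakeBorder(a,0,180,0,0,0),b]),(780,int(600*780/1110))))"
```

```text
(no output)
```

View pics/ov.png

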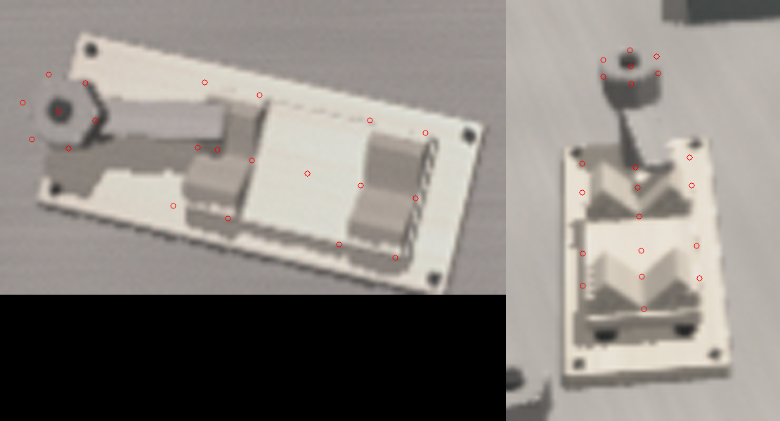

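Nest origin is about (0.498, 0.157), yaw -0.240, with its nut at about (0.525, 0.269). The plate is off-centre from the V by 29 mm. Overlay agrees on nut and V valleys. First step: turn the wrist so the jaws lie along nest x.

```bash
cat > go.py <<'E'
import sys
from h import *
from scipy.spatial.transform import Rotation as R
def show(tx,ty,tz,yaw):
    s=arm.observe(); r=R.from_quat(s["eef_rot"]); M=r.as_matrix()
    d=M.T@(np.array([tx,ty,tz])-s["tool_pos"])*100
    cur=np.arctan2(M[1,1],M[0,1]); t=-(yaw-cur); t=(t+np.pi/2)%np.pi-np.pi/2
    print("t",round(s["t"],2),"pos",s["tool_pos"].round(4),"jawyaw",round(cur,4),"tilt",M[:,2].round(3),"F",s["contact_force"].round(1),"w",round(s["gripper_width"],4),"q6",round(s["qpos"][5],2))
    print("tool-axis cm",d.round(2),"turn",round(t,3))
if __name__=="__main__": show(*map(float,sys.argv[1:5]))
E
python3 -m jog '[0,0,0,0.15,0,0,0,0.15,0,0,0,0.15,0,0,0,0.15,0,0,0,0.15]' && python3 -m jog '[0,0,0,0.15,0,0,0,0.15,0,0,0,0.15,0,0,0,0.15,0,0,0,0]' && python3 go.py .5253 .2688 .13 -.24
```

```text
t: 1.4
tool_pos: [0.3013, 0.604, 0.2497]
eef_rot: [0.572, 0.82, -0.0, -0.0]
contact_force: [0.8, -0.0, -0.6]
gripper_width: 0.088
t: 1.9
tool_pos: [0.3014, 0.604, 0.2497]
eef_rot: [0.787, 0.616, 0.0, -0.0]
contact_force: [-0.6, 0.1, 0.6]
gripper_width: 0.0883
t 1.9 pos [0.3014 0.604  0.2497] jawyaw -0.2424 tilt [ 0.  0. -1.] F [-0.6  0.1  0.6] w 0.0883 q6 1.31
tool-axis cm [-27.16  29.79  11.97] turn -0.002
```

```bash
python3 -m jog '[-3.5,4,0,0,-3.5,4,0,0,-3.5,4,0,0,-3.5,4,0,0,-3.5,4,0,0]' && python3 -m jog '[-3.5,4,1,0,-3.5,4,1,0,-2.6,1.8,1,0,0,0,1,0,0,0,0,0]' && python3 go.py .5253 .2688 .13 -.24
python3 - <<'E'
from h import *
a=arm.get_image("top");b=arm.get_image("side")
cv2.imwrite("pics/n1.png",cv2.resize(np.hstack([a[170:310,60:260],b[60:200,150:350]])[...,::-1],None,fx=2,fy=2,interpolation=cv2.INTER_CUBIC))
E
```

```text
t: 2.4
tool_pos: [0.4454, 0.3975, 0.25]
eef_rot: [0.786, 0.618, 0.0, 0.0]
contact_force: [0.2, 0.9, -0.0]
gripper_width: 0.0878
t: 2.9
tool_pos: [0.5113, 0.288, 0.2095]
eef_rot: [0.787, 0.617, -0.001, -0.001]
contact_force: [0.2, -0.4, 0.0]
gripper_width: 0.0884
t 2.9 pos [0.5113 0.288  0.2095] jawyaw -0.2416 tilt [-0.003 -0.001 -1.   ] F [ 0.2 -0.4  0. ] w 0.0884 q6 0.71
tool-axis cm [-1.51  1.84  7.95] turn -0.002
```

View pics/n1.png

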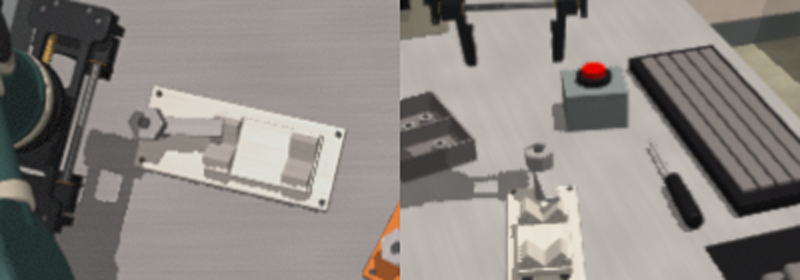

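The picture shows the gripper not yet over the nut; nut at top (134,231), tongue still over the saddle. Continuing.

```bash
python3 -m jog '[-1.5,1.8,3,0,0,0,3,0,0,0,1.5,0,0,0,0,0,0,0,0,0]' && python3 go.py .5253 .2688 .113 -.24
python3 - <<'E'
from h import *
a=arm.get_image("top");b=arm.get_image("side")
cv2.imwrite("pics/n2.png",cv2.resize(np.hstack([a[170:310,60:260],b[60:200,150:350]])[...,::-1],None,fx=2,fy=2,interpolation=cv2.INTER_CUBIC))
E
```

```text
t: 3.5
tool_pos: [0.526, 0.2713, 0.137]
eef_rot: [0.787, 0.617, 0.0, -0.0]
contact_force: [-0.4, 0.3, 1.3]
gripper_width: 0.0879
t 3.5 pos [0.526  0.2713 0.137 ] jawyaw -0.2402 tilt [ 0.001  0.    -1.   ] F [-0.4  0.3  1.3] w 0.0879 q6 0.67
tool-axis cm [-0.26 -0.01  2.4 ] turn -0.0
```

View pics/n2.png

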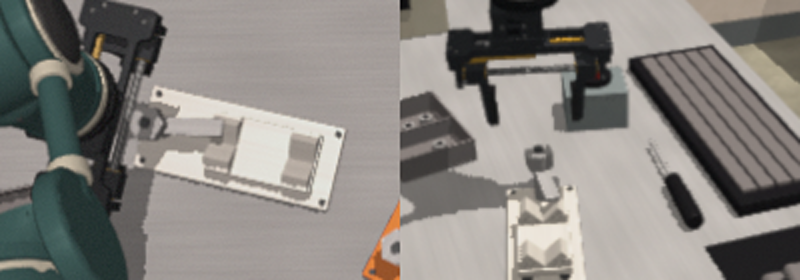

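The side view has the fingertips at (492,120) and (580,118) in the crop, centred over the nut at (537,152). Descending and closing.

```bash
python3 -m jog '[-0.2,0,2,0,0,0,2,0,0,0,1.3,0,0,0,0.8,0,0,0,0,0]' && python3 -m jog '[0,0,0,0,0,0,0,0]' && python3 go.py .5253 .2688 .076 -.24 && python3 -m jog '[0,0,0,0,0,0,0,0,0,0,0,0,0,0,0,0,0,0,0,0]' 0 30 && python3 -m jog '[0,0,0,0,0,0,0,0,0,0,0,0]'
python3 go.py .5253 .2688 .076 -.24
python3 - <<'E'
from h import *
a=arm.get_image("top");b=arm.get_image("side")
cv2.imwrite("pics/n3.png",cv2.resize(np.hstack([a[170:310,60:260],b[60:200,150:350]])[...,::-1],None,fx=2,fy=2,interpolation=cv2.INTER_CUBIC))
E
```

```text
t: 4.1
tool_pos: [0.5251, 0.268, 0.0746]
eef_rot: [0.787, 0.617, -0.001, -0.0]
contact_force: [-0.1, -0.7, -0.0]
gripper_width: 0.0884
t: 4.3
tool_pos: [0.5263, 0.2685, 0.0763]
eef_rot: [0.787, 0.617, 0.001, 0.0]
contact_force: [-0.2, -1.0, 0.2]
gripper_width: 0.0878
t 4.3 pos [0.5263 0.2685 0.0763] jawyaw -0.242 tilt [ 0.002  0.001 -1.   ] F [-0.2 -1.   0.2] w 0.0878 q6 0.67
tool-axis cm [ 0.   -0.1   0.03] turn -0.002
t: 4.8
tool_pos: [0.5255, 0.2681, 0.0752]
eef_rot: [0.787, 0.617, 0.0, 0.0]
contact_force: [-0.5, 0.3, 0.7]
gripper_width: 0.0505
t: 5.1
tool_pos: [0.5265, 0.2679, 0.0753]
eef_rot: [0.787, 0.617, 0.001, 0.001]
contact_force: [4.5, -1.7, -1.9]
gripper_width: 0.0334
t 5.1 pos [0.5265 0.2679 0.0753] jawyaw -0.2417 tilt [ 0.002 -0.    -1.   ] F [ 4.5 -1.7 -1.9] w 0.0334 q6 0.67
tool-axis cm [ 0.06 -0.14 -0.07] turn -0.002
```

View pics/n3.png

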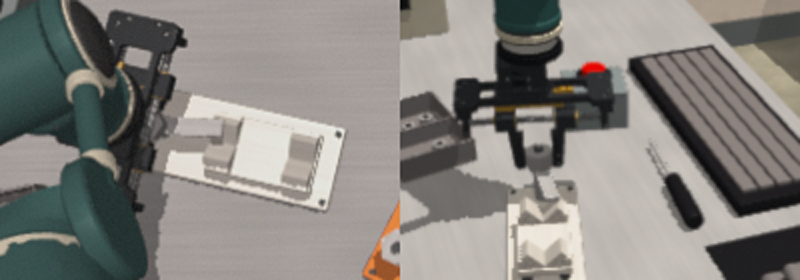

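Side shows the fingers straddling the nut. I'll let them finish closing, then relieve any side force.

```bash
python3 -m jog '[0,0,0,0,0,0,0,0]'; python3 go.py .5253 .2688 .076 -.24
```

```text
t: 5.4
tool_pos: [0.5265, 0.2679, 0.0753]
eef_rot: [0.787, 0.617, 0.001, 0.001]
contact_force: [4.4, -2.4, -3.8]
gripper_width: 0.0338
t 5.4 pos [0.5265 0.2679 0.0753] jawyaw -0.2419 tilt [ 0.002 -0.    -1.   ] F [ 4.4 -2.4 -3.8] w 0.0338 q6 0.67
tool-axis cm [ 0.05 -0.14 -0.07] turn -0.002
```

```bash
python3 -m jog '[0,0.1,0,-0.1,0,0,0,-0.12,0,0,0,-0.12,0,0,0,-0.12,0,0,0,-0.12]' && python3 go.py .5253 .2688 .076 1.34 && python3 -m jog '[0,0,0,-0.12,0,0,0,-0.12,0,0,0,-0.12,0,0,0,-0.12,0,0,0,-0.12]' && python3 go.py .5253 .2688 .076 1.34
```

```text
t: 5.9
tool_pos: [0.5271, 0.2679, 0.0753]
eef_rot: [0.576, 0.817, 0.0, 0.0]
contact_force: [4.4, -0.5, -2.1]
gripper_width: 0.0333
t 5.9 pos [0.5271 0.2679 0.0753] jawyaw 0.3425 tilt [ 0.001  0.    -1.   ] F [ 4.4 -0.5 -2.1] w 0.0333 q6 0.09
tool-axis cm [ 0.14 -0.14 -0.08] turn -0.997
t: 6.4
tool_pos: [0.5275, 0.2682, 0.0753]
eef_rot: [0.309, 0.951, 0.001, 0.001]
contact_force: [5.9, -0.0, -3.6]
gripper_width: 0.0333
t 6.4 pos [0.5275 0.2682 0.0753] jawyaw 0.9425 tilt [ 0.002  0.001 -1.   ] F [ 5.9 -0.  -3.6] w 0.0333 q6 -0.51
tool-axis cm [ 0.21 -0.08 -0.07] turn -0.398
```

```bash
python3 -m jog '[0,0,0,-0.12,0,0,0,-0.12,0,0,0,-0.12,0,0,0,-0.05,0,0,0,0]' && python3 go.py .5253 .2688 .076 1.34
python3 - <<'E'
from h import *
a=arm.get_image("top");b=arm.get_image("side")
cv2.imwrite("pics/n4.png",cv2.resize(np.hstack([a[170:310,60:260],b[60:200,150:350]])[...,::-1],None,fx=2,fy=2,interpolation=cv2.INTER_CUBIC))
E
```

```text
t: 6.9
tool_pos: [0.5276, 0.2686, 0.0753]
eef_rot: [0.111, 0.994, 0.001, 0.001]
contact_force: [5.0, 1.3, -3.9]
gripper_width: 0.0334
t 6.9 pos [0.5276 0.2686 0.0753] jawyaw 1.3479 tilt [ 0.002  0.002 -1.   ] F [ 5.   1.3 -3.9] w 0.0334 q6 -0.92
tool-axis cm [ 0.22 -0.03 -0.07] turn 0.008
```

View pics/n4.png

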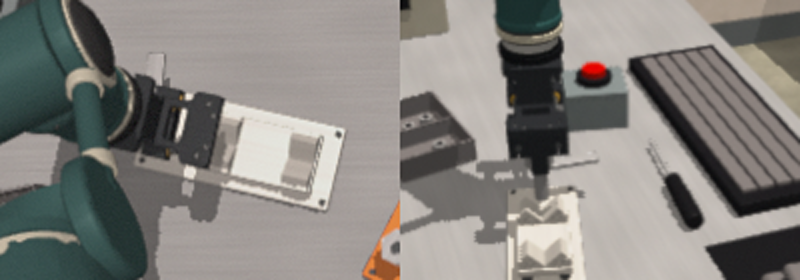

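The tongue now points to nest +x (top crop (155,70)), clear of the V. Opening, lifting straight up, then turning the jaws for the barrel.

```bash
python3 -m jog '[0,0,0,0,0,0,0,0,0,0,0,0,0,0,0,0,0,0,0,0]' 80 && python3 -m jog '[0,0,-1.5,0,0,0,-3,0,0,0,-4,0,0,0,-4,0,0,0,-2,0]' && python3 go.py .5407 -.23 .12 -.347
```

```text
t: 7.5
tool_pos: [0.5263, 0.2679, 0.0752]
eef_rot: [0.111, 0.994, -0.0, -0.0]
contact_force: [0.0, 0.0, -0.0]
gripper_width: 0.0696
t: 8.0
tool_pos: [0.5283, 0.2688, 0.2261]
eef_rot: [0.111, 0.994, 0.002, 0.003]
contact_force: [1.3, -1.0, 0.6]
gripper_width: 0.0703
t 8.0 pos [0.5283 0.2688 0.2261] jawyaw 1.348 tilt [ 0.006  0.003 -1.   ] F [ 1.3 -1.   0.6] w 0.0703 q6 -0.92
tool-axis cm [-12.17 -48.42  10.47] turn -1.447
```

```bash
python3 - <<'E'
import cv2
t=cv2.imread("pics/top0.png");s=cv2.imread("pics/side0.png")
cv2.imwrite("pics/ba.png",cv2.resize(t[190:255,330:415],None,fx=8,fy=8,interpolation=cv2.INTER_CUBIC))
cv2.imwrite("pics/bb.png",cv2.resize(s[258:345,275:330],None,fx=7,fy=7,interpolation=cv2.INTER_CUBIC)[:600])
E
```

```text
(no output)
```

View pics/ba.png

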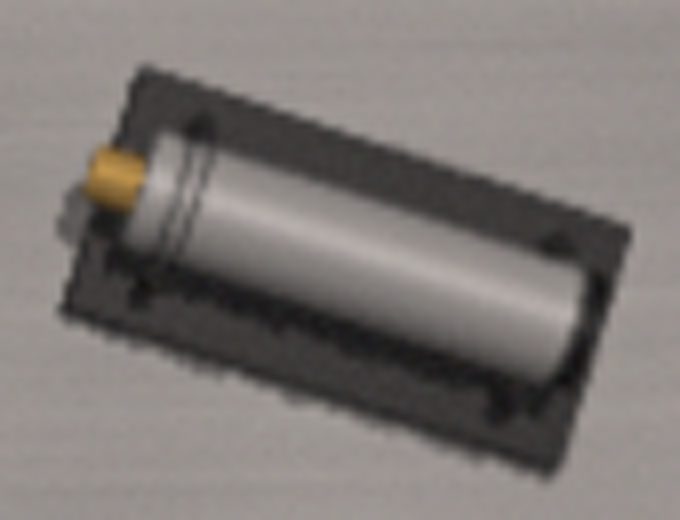

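View pics/bb.png

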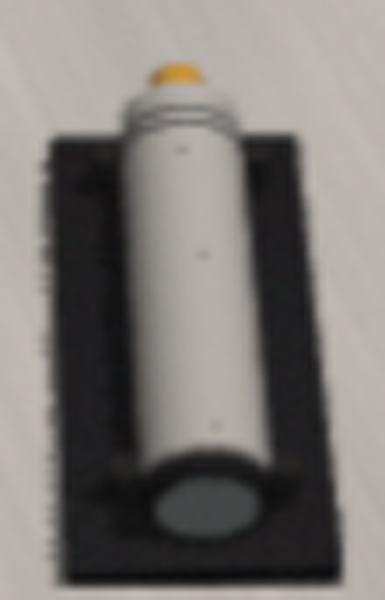

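```bash
python3 - <<'E'
from h import *
np.set_printoptions(precision=4,suppress=True)
t=lambda a:(np.array(a)+.5)/8-.5+[330,190]; s=lambda a:(np.array(a)+.5)/7-.5+[275,258]
for z in(.026,.03):
    A=atz("top",t((146,190)),z);B=atz("top",t((568,330)),z); d=A-B
    print((A+B)/2,np.linalg.norm(d),np.arctan2(-d[0],d[1]),B)
w=atz("side",s((207,507)),.026); print("window side",w, "-> centre",w+.062*np.array([.34,.94,0]))
# stub tip top of side
print("model proj", )
for yaw in(-.347,):
  for c0 in((.5407,-.23),(.5375,-.231)):
    y=np.array([-np.sin(yaw),np.cos(yaw),0]);c=np.array([*c0,.026])
    P=[c-.062*y,c+.062*y,c+.076*y,c]
    print(((proj("top",P)-[330,190]+.5)*8-.5).round(0).tolist(),((proj("side",P)-[275,258]+.5)*7-.5).round(0).tolist())
E
```

```text
[ 0.542  -0.2297  0.026 ] 0.11717074081965138 -0.3425576310632914 [ 0.5223 -0.2849  0.026 ]
[ 0.5415 -0.229   0.03  ] 0.11674462468854631 -0.34255763106329107 [ 0.5219 -0.284   0.03  ]
window side [ 0.5208 -0.2871  0.026 ] -> centre [ 0.5419 -0.2288  0.026 ]
model proj
[[581.0, 340.0], [135.0, 190.0], [85.0, 173.0], [358.0, 265.0]] [[205.0, 512.0], [179.0, 124.0], [177.0, 85.0], [191.0, 308.0]]
[[586.0, 352.0], [140.0, 202.0], [89.0, 185.0], [363.0, 277.0]] [[194.0, 519.0], [170.0, 129.0], [167.0, 90.0], [181.0, 314.0]]
```

Barrel centre ≈ (0.5415, -0.2295), yaw -0.345, stub towards +y.

```bash
python3 -m jog '[0,-4,0,0.15,0,0,0,0.15,0,0,0,0.15,0,0,0,0.15,0,0,0,0.15]' && python3 -m jog '[0,0,0,0.15,0,0,0,0.15,0,0,0,0.15,0,0,0,0.15,0,0,0,0.15]' && python3 -m jog '[0,0,0,0.15,0,0,0,0.04,0,0,0,0]' && python3 go.py .5415 -.2295 .12 -.345
python3 - <<'E'
from h import *
a=arm.get_image("top");b=arm.get_image("side")
cv2.imwrite("pics/n5.png",cv2.resize(np.hstack([a[170:310,60:260],b[60:200,150:350]])[...,::-1],None,fx=2,fy=2,interpolation=cv2.INTER_CUBIC))
E
```

```text
t: 8.5
tool_pos: [0.5177, 0.2288, 0.2217]
eef_rot: [0.47, 0.883, 0.001, 0.0]
contact_force: [0.3, 0.8, -0.5]
gripper_width: 0.0706
t: 9.0
tool_pos: [0.5177, 0.229, 0.2216]
eef_rot: [0.761, 0.649, 0.001, 0.0]
contact_force: [-0.7, 0.2, 0.4]
gripper_width: 0.0705
t: 9.3
tool_pos: [0.5178, 0.2289, 0.2215]
eef_rot: [0.817, 0.576, 0.001, 0.0]
contact_force: [0.4, -0.2, 0.4]
gripper_width: 0.0705
t 9.3 pos [0.5178 0.2289 0.2215] jawyaw -0.342 tilt [ 0.001  0.    -1.   ] F [ 0.4 -0.2  0.4] w 0.0705 q6 0.71
tool-axis cm [-42.4   17.6   10.13] turn 0.003
```

View pics/n5.png

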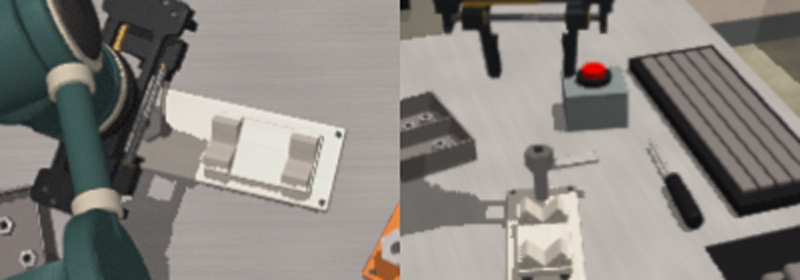

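The tongue stays swung out (side crop (575,158)) and both saddles are free. On to the barrel.

```bash
python3 -m jog '[-4.2,1.8,0,0,-4.2,1.8,0,0,-4.2,1.8,0,0,-4.2,1.8,0,0,-4.2,1.8,0,0]' && python3 -m jog '[-4.2,1.8,0,0,-4.2,1.8,0,0,-4.2,1.8,0,0,-4.2,1.8,0,0,-4.2,1.6,0,0]' && python3 -m jog '[0,0,4,0,0,0,4,0,0,0,0,0]' && python3 go.py .5415 -.2295 .12 -.345
```

```text
t: 9.9
tool_pos: [0.5319, -0.0008, 0.2208]
eef_rot: [0.817, 0.577, 0.0, 0.0]
contact_force: [0.0, -0.0, 0.1]
gripper_width: 0.0705
t: 10.4
tool_pos: [0.5444, -0.2285, 0.2208]
eef_rot: [0.817, 0.577, 0.0, 0.0]
contact_force: [1.4, 0.1, 0.3]
gripper_width: 0.0705
t: 10.7
tool_pos: [0.5399, -0.2251, 0.1344]
eef_rot: [0.817, 0.576, -0.003, -0.005]
contact_force: [-1.7, 1.6, -0.6]
gripper_width: 0.0709
t 10.7 pos [ 0.5399 -0.2251  0.1344] jawyaw -0.3423 tilt [-0.011  0.005 -1.   ] F [-1.7  1.6 -0.6] w 0.0709 q6 -0.1
tool-axis cm [-0.36  0.31  1.44] turn 0.003
```

```bash
python3 -m jog '[0,0,1.5,0,0,0,1.5,0,0,0,0,0,0,0,0,0]' && python3 go.py .5415 -.2295 .024 -.345
python3 - <<'E'
from h import *
a=arm.get_image("top");b=arm.get_image("side")
cv2.imwrite("pics/n6.png",cv2.resize(np.hstack([a[150:290,290:490],b[210:350,200:400]])[...,::-1],None,fx=2,fy=2,interpolation=cv2.INTER_CUBIC))
E
```

```text
t: 11.1
tool_pos: [0.5449, -0.2263, 0.1108]
eef_rot: [0.817, 0.577, 0.0, 0.0]
contact_force: [-0.1, -0.2, -0.5]
gripper_width: 0.0706
t 11.1 pos [ 0.5449 -0.2263  0.1108] jawyaw -0.3412 tilt [ 0.001 -0.    -1.   ] F [-0.1 -0.2 -0.5] w 0.0706 q6 -0.09
tool-axis cm [-0.42 -0.22  8.68] turn 0.004
```

View pics/n6.png

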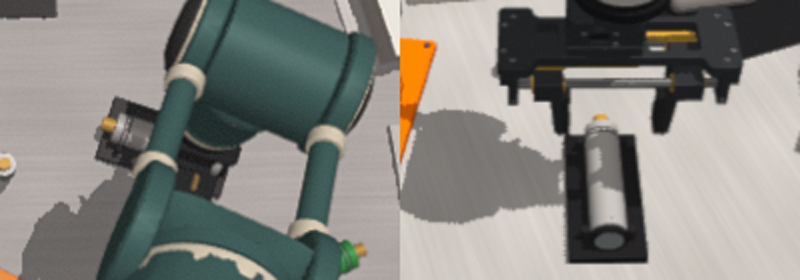

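The fingers straddle the barrel in the side crop, at (558,130) and (662,130), with the barrel between. Correcting and descending.

```bash
python3 -m jog '[-0.4,-0.1,3,0,0,0,3,0,0,0,1.5,0,0,0,0,0,0,0,0,0]' && python3 go.py .5415 -.2295 .024 -.345
```

```text
t: 11.7
tool_pos: [0.5428, -0.2301, 0.036]
eef_rot: [0.817, 0.577, 0.0, 0.0]
contact_force: [0.0, 0.3, -0.3]
gripper_width: 0.0704
t 11.7 pos [ 0.5428 -0.2301  0.036 ] jawyaw -0.3419 tilt [ 0.001 -0.    -1.   ] F [ 0.   0.3 -0.3] w 0.0704 q6 -0.1
tool-axis cm [ 0.01 -0.14  1.2 ] turn 0.003
```

```bash
python3 -m jog '[0,0,1.1,0,0,0,0,0,0,0,0,0]' && python3 -m jog '[0,0,0,0,0,0,0,0,0,0,0,0,0,0,0,0,0,0,0,0]' 0 25 && python3 -m jog '[0,0,0,0,0,0,0,0,0,0,0,0]' && python3 go.py .5415 -.2295 .024 -.345
python3 - <<'E'
from h import *
b=arm.get_image("side")
cv2.imwrite("pics/n7.png",cv2.resize(b[210:350,200:400][...,::-1],None,fx=4,fy=4,interpolation=cv2.INTER_CUBIC))
E
```

```text
t: 12.0
tool_pos: [0.5424, -0.23, 0.0245]
eef_rot: [0.817, 0.576, 0.0, 0.0]
contact_force: [-0.6, 0.2, 0.3]
gripper_width: 0.0706
t: 12.5
tool_pos: [0.5423, -0.23, 0.0243]
eef_rot: [0.817, 0.576, 0.0, 0.0]
contact_force: [4.3, -2.0, 1.4]
gripper_width: 0.0323
t: 12.8
tool_pos: [0.5425, -0.23, 0.0244]
eef_rot: [0.817, 0.576, 0.0, 0.0]
contact_force: [1.2, -1.0, -0.5]
gripper_width: 0.0311
t 12.8 pos [ 0.5425 -0.23    0.0244] jawyaw -0.342 tilt [ 0.001 -0.    -1.   ] F [ 1.2 -1.  -0.5] w 0.0311 q6 -0.1
tool-axis cm [ 0.02 -0.11  0.04] turn 0.003
```

View pics/n7.png

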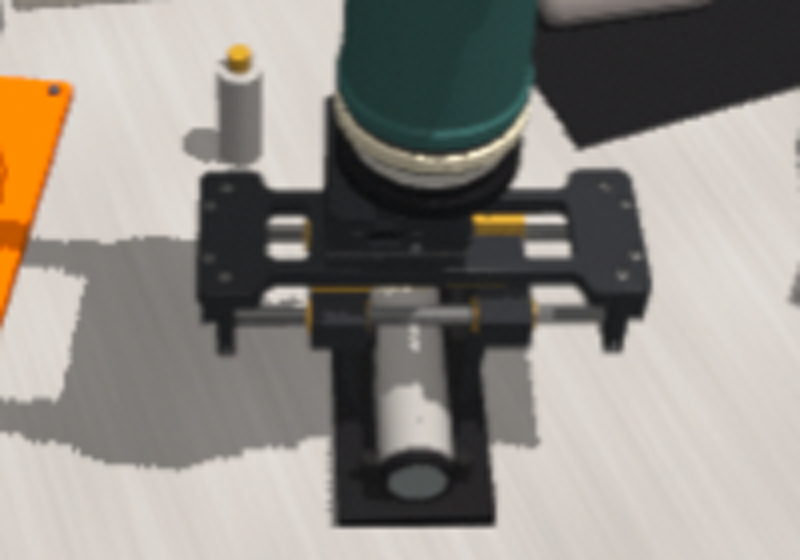

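Gripped at width 31 mm, and the barrel shows between the fingers. Lifting.

```bash
python3 -m jog '[0,0,-1,0,0,0,-3,0,0,0,-4,0,0,0,-4,0,0,0,-3,0]' && python3 -m jog '[0,0,0,-0.1,0,0,0,0]' && python3 go.py .4998 .1566 .14 -.24
python3 - <<'E'
from h import *
b=arm.get_image("side")
cv2.imwrite("pics/n8.png",cv2.resize(b[150:350,200:400][...,::-1],None,fx=3,fy=3,interpolation=cv2.INTER_CUBIC))
E
```

```text
t: 13.35
tool_pos: [0.5419, -0.2298, 0.1768]
eef_rot: [0.817, 0.576, 0.0, 0.0]
contact_force: [0.4, -1.3, -3.1]
gripper_width: 0.0315
t: 13.55
tool_pos: [0.5421, -0.2299, 0.1758]
eef_rot: [0.787, 0.617, 0.0, 0.001]
contact_force: [-0.3, 0.1, -3.3]
gripper_width: 0.0315
t 13.55 pos [ 0.5421 -0.2299  0.1758] jawyaw -0.2415 tilt [ 0.001 -0.001 -1.   ] F [-0.3  0.1 -3.3] w 0.0315 q6 -0.2
tool-axis cm [ 36.52 -13.36   3.55] turn -0.002
```

View pics/n8.png

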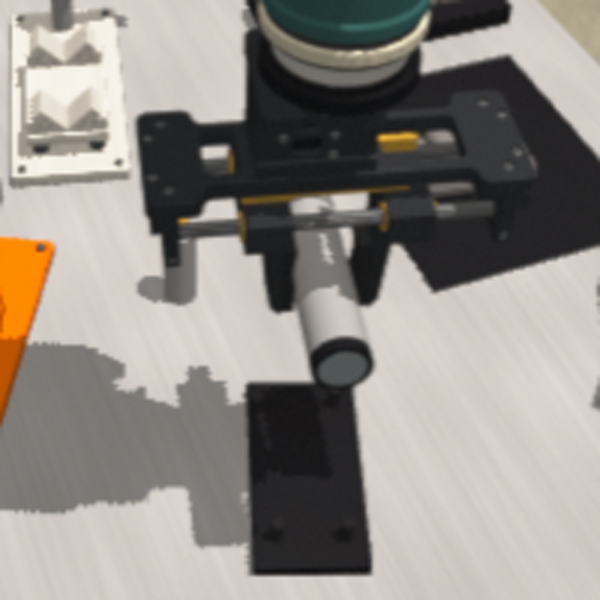

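The barrel is held level and the rest is empty. Carrying it over the nest.

```bash
python3 -m jog '[4,-1.5,0,0,4,-1.5,0,0,4,-1.5,0,0,4,-1.5,0,0,4,-1.5,0,0]' && python3 -m jog '[4,-1.5,0,0,4,-1.5,0,0,4,-1.5,0,0,4,-1.3,0,0,0,0,0,0]' && python3 -m jog '[0,0,2,0,0,0,1.5,0,0,0,0,0]' && python3 go.py .4998 .1566 .14 -.24
python3 - <<'E'
from h import *
a=arm.get_image("top");b=arm.get_image("side")
cv2.imwrite("pics/n9.png",cv2.resize(np.hstack([a[170:310,100:300],b[60:200,150:350]])[...,::-1],None,fx=2,fy=2,interpolation=cv2.INTER_CUBIC))
E
```

```text
t: 14.1
tool_pos: [0.5152, -0.0161, 0.1724]
eef_rot: [0.788, 0.615, -0.001, -0.001]
contact_force: [1.4, 0.6, -3.4]
gripper_width: 0.0314
t: 14.6
tool_pos: [0.4972, 0.1555, 0.1727]
eef_rot: [0.786, 0.618, -0.001, -0.002]
contact_force: [0.7, -1.0, -2.3]
gripper_width: 0.0314
t: 14.9
tool_pos: [0.4961, 0.1501, 0.1353]
eef_rot: [0.788, 0.616, -0.004, -0.002]
contact_force: [-0.1, -0.7, -2.4]
gripper_width: 0.0312
t 14.9 pos [0.4961 0.1501 0.1353] jawyaw -0.2434 tilt [-0.008 -0.002 -1.   ] F [-0.1 -0.7 -2.4] w 0.0312 q6 0.49
tool-axis cm [ 0.72  0.2  -0.48] turn -0.003
```

View pics/n9.png

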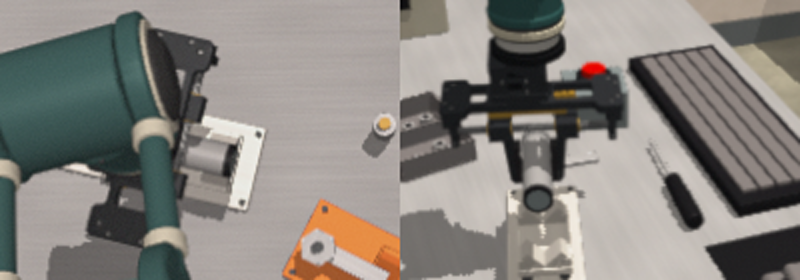

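```bash
python3 -m jog '[0,0,1,0,0,0,0,0,0,0,0,0]' >/dev/null; python3 go.py .4998 .1566 .125 -.24
python3 - <<'E'
from h import *
a=arm.get_image("top");b=arm.get_image("side")
cv2.imwrite("pics/a10.png",a[...,::-1]);cv2.imwrite("pics/b10.png",b[...,::-1])
cv2.imwrite("pics/n10.png",np.hstack([cv2.resize(a[215:285,180:250][...,::-1],None,fx=5.7,fy=5.7,interpolation=cv2.INTER_CUBIC),cv2.resize(b[130:200,190:260][...,::-1],None,fx=5.7,fy=5.7,interpolation=cv2.INTER_CUBIC)]))
E
```

```text
t 15.3 pos [0.4993 0.1512 0.1292] jawyaw -0.2426 tilt [-0. -0. -1.] F [-0.6  0.4 -2.4] w 0.0317 q6 0.49
tool-axis cm [ 0.54 -0.08  0.42] turn -0.003
```

View pics/n10.png

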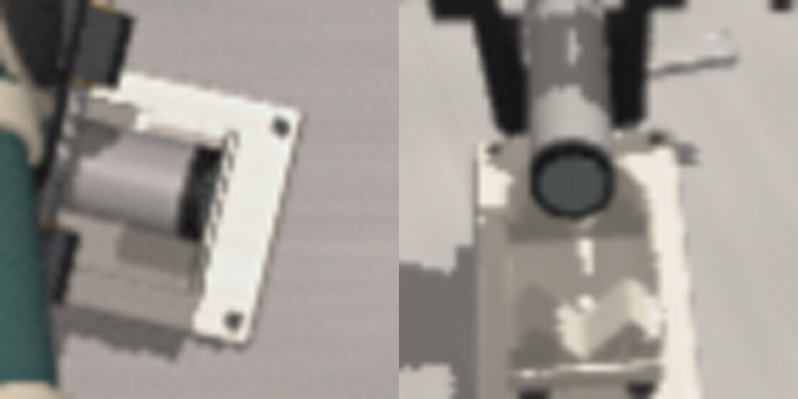

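```bash
python3 - <<'E'
from h import *
np.set_printoptions(precision=4,suppress=True)
s=arm.observe();tp=s["tool_pos"];ya=-.24
ex=np.array([np.cos(ya),np.sin(ya),0]);ey=np.array([-np.sin(ya),np.cos(ya),0])
z=tp[2]+.0016
for c,p in(("side",(219.8,161.0)),("top",(215.9,248.8))):
    P=atz(c,p,z); print(c,P,"rel TCP x,y",(P-tp)@ex,(P-tp)@ey, "rel nest",(P-[.498,.1571,0])@ex,(P-[.498,.1571,0])@ey)
print("TCP in nest",(tp-[.498,.1571,0])@ex,(tp-[.498,.1571,0])@ey)
E
```

```text
side [0.4837 0.0965 0.1312] rel TCP x,y -0.002487734468466886 -0.05718093717327487 rel nest 0.0004862470237045327 -0.062298351056537936
top [0.4834 0.0907 0.1312] rel TCP x,y -0.0013326343573935356 -0.06282477377114146 rel nest 0.0016413471347778848 -0.06794218765440453
TCP in nest 0.00297398149217142 -0.00511741388326307
```

Window-end estimates put the barrel centre within about 1–2 mm of the TCP; the two cameras differ by about 5 mm along the axis, the top one being better conditioned there. Centring and descending.

```bash
python3 -m jog '[0.5,-0.1,1,0,0,0,2,0,0,0,1.5,0,0,0,0,0,0,0,0,0]'; python3 -m jog '[0,0,0,0,0,0,0,0]'>/dev/null; python3 go.py .4999 .1566 .0590 -.24
python3 - <<'E'
from h import *
a=arm.get_image("top");b=arm.get_image("side")
cv2.imwrite("pics/a11.png",a[...,::-1]);cv2.imwrite("pics/b11.png",b[...,::-1])
cv2.imwrite("pics/n11.png",np.hstack([cv2.resize(a[215:285,180:250][...,::-1],None,fx=5.7,fy=5.7,interpolation=cv2.INTER_CUBIC),cv2.resize(b[130:200,190:260][...,::-1],None,fx=5.7,fy=5.7,interpolation=cv2.INTER_CUBIC)]))
E
```

```text
t: 15.9
tool_pos: [0.4991, 0.1566, 0.0836]
eef_rot: [0.787, 0.617, -0.001, -0.0]
contact_force: [-0.7, 1.0, -2.1]
gripper_width: 0.0309
t 16.1 pos [0.5004 0.1568 0.0851] jawyaw -0.242 tilt [ 0.002  0.    -1.   ] F [ 0.2 -0.3 -3.5] w 0.0314 q6 0.5
tool-axis cm [-0.03 -0.05  2.61] turn -0.002
```

View pics/n11.png

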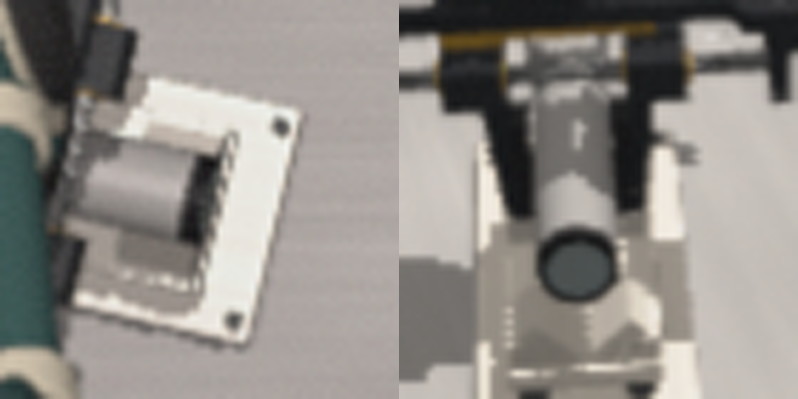

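The barrel is above the V, window at crop (577,264) over the valley near x≈584. Lowering in steps, watching the force.

```bash
python3 -m jog '[0,0,1,0,0,0,0.8,0,0,0,0.3,0,0,0,0,0,0,0,0,0]'; python3 -m jog '[0,0,0.3,0,0,0,0,0,0,0,0,0]'; python3 go.py .4999 .1566 .0584 -.24;
```

```text
t: 16.7
tool_pos: [0.4994, 0.1565, 0.0629]
eef_rot: [0.787, 0.617, -0.0, -0.0]
contact_force: [0.3, 0.1, -2.3]
gripper_width: 0.0313
t: 17.0
tool_pos: [0.4996, 0.1566, 0.0603]
eef_rot: [0.787, 0.617, 0.0, 0.0]
contact_force: [-0.0, 0.1, -2.7]
gripper_width: 0.0313
t 17.0 pos [0.4996 0.1566 0.0603] jawyaw -0.242 tilt [ 0. -0. -1.] F [-0.   0.1 -2.7] w 0.0313 q6 0.5
tool-axis cm [0.01 0.03 0.19] turn -0.002
```

```bash
python3 -m jog '[0,0,0.1,0,0,0,0,0]'; python3 -m jog '[0,0,0.1,0,0,0,0,0]';python3 -m jog '[0,0,0.05,0,0,0,0,0]'; python3 go.py .4999 .1566 .0584 -.24;
```

```text
t: 17.2
tool_pos: [0.4996, 0.1566, 0.0592]
eef_rot: [0.787, 0.617, 0.0, 0.0]
contact_force: [-0.0, -0.2, -2.1]
gripper_width: 0.0312
t: 17.4
tool_pos: [0.4997, 0.1566, 0.0585]
eef_rot: [0.787, 0.617, 0.0, 0.0]
contact_force: [-0.1, 0.1, -1.6]
gripper_width: 0.0314
t: 17.6
tool_pos: [0.4997, 0.1566, 0.058]
eef_rot: [0.787, 0.617, 0.0, 0.0]
contact_force: [-0.3, -0.1, 1.4]
gripper_width: 0.0313
t 17.6 pos [0.4997 0.1566 0.058 ] jawyaw -0.242 tilt [ 0.  0. -1.] F [-0.3 -0.1  1.4] w 0.0313 q6 0.5
tool-axis cm [ 0.01  0.02 -0.04] turn -0.002
```

Contact at TCP z 0.058 as predicted, side forces about zero. Releasing so the barrel settles, then lifting the fingers and looking.

```bash
python3 -m jog '[0,0,0,0,0,0,0,0,0,0,0,0,0,0,0,0,0,0,0,0]' 60;  python3 -m jog '[0,0,-1,0,0,0,-2,0,0,0,-2,0,0,0,-3,0,0,0,-3,0]'; python3 -m jog '[-4,0,-3,0,-4,0,-3,0,-4,0,0,0,-4,0,0,0,0,0,0,0]'; python3 go.py .4997 .1566 .11 -.24
python3 - <<'E'
from h import *
a=arm.get_image("top");b=arm.get_image("side")
cv2.imwrite("pics/a12.png",a[...,::-1]);cv2.imwrite("pics/b12.png",b[...,::-1])
cv2.imwrite("pics/n12.png",np.hstack([cv2.resize(a[200:300,110:250][...,::-1],None,fx=4,fy=4,interpolation=cv2.INTER_CUBIC),cv2.resize(b[110:210,190:250][...,::-1],None,fx=4,fy=4,interpolation=cv2.INTER_CUBIC)]))
E
```

```text
t: 18.1
tool_pos: [0.4996, 0.1566, 0.0577]
eef_rot: [0.787, 0.617, 0.0, 0.0]
contact_force: [-0.6, 0.0, -0.4]
gripper_width: 0.0533
t: 18.6
tool_pos: [0.4992, 0.1565, 0.1691]
eef_rot: [0.787, 0.617, -0.0, -0.0]
contact_force: [-0.3, -0.7, 0.0]
gripper_width: 0.0528
t: 19.1
tool_pos: [0.4604, -0.0022, 0.229]
eef_rot: [0.789, 0.615, 0.0, 0.001]
contact_force: [0.3, 0.4, 0.2]
gripper_width: 0.053
t 19.1 pos [ 0.4604 -0.0022  0.229 ] jawyaw -0.2465 tilt [ 0.001 -0.002 -1.   ] F [0.3 0.4 0.2] w 0.053 q6 0.19
tool-axis cm [16.37 -0.08 11.88] turn -0.006
```

View pics/n12.png

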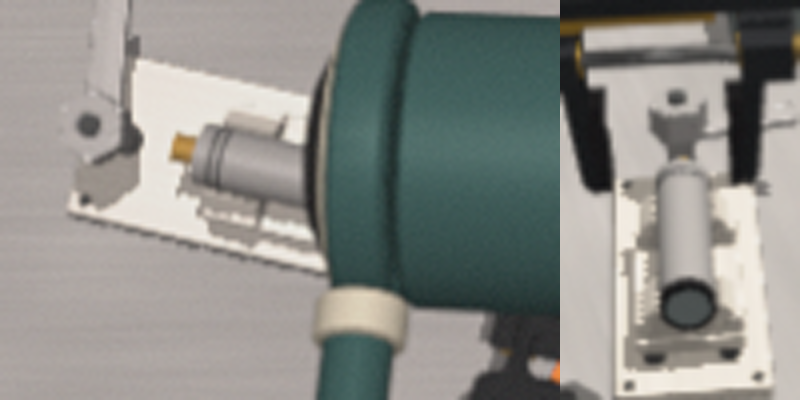

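```bash
python3 - <<'E'
from h import *
np.set_printoptions(precision=2,suppress=True)
ya=-.24
ex=np.array([np.cos(ya),np.sin(ya),0]);ey=np.array([-np.sin(ya),np.cos(ya),0])
for org in ([.498,.1571,0],[.4998,.1566,0]):
  o=np.array(org)+[0,0,.06]
  L=[o+.062*ey,o+.062*ey+.016*ex,o+.062*ey-.016*ex,o+.076*ey,o-.062*ey]
  print(((proj("top",L)-[110,200]+.5)*4-.5).tolist());print(((proj("side",L)-[190,110]+.5)*4-.5+[560,0]).tolist())
  for c,p in(("side",((688-560)/4-.4+190,303/4-.4+110)),("top",(157/1.0,0))):
    if c=="side":
      P=atz(c,p,.06);print("window in nest mm",1e3*(P-o)@ex,1e3*(P-o)@ey)
  p=np.array((200,157))/4-.4+[110,200]; P=atz("top",p,.06);print("stub-end in nest mm",1e3*(P-o)@ex,1e3*(P-o)@ey)
a=cv2.imread("pics/a12.png");cv2.imwrite("pics/z.png",cv2.resize(a[222:258,145:195],None,fx=14,fy=14,interpolation=cv2.INTER_CUBIC))
E
```

```text
[[198.2568488898222, 153.47668926909785], [206.0161981667262, 123.25259555690207], [190.4955119847573, 183.80113621170858], [172.30186443090952, 147.40179615441673], [431.4921239375308, 207.65508553018935]]
[[682.4466788958979, 182.1634161198058], [708.762637088606, 180.6039940349682], [656.0805175528427, 183.73389928737276], [681.8544205286195, 169.13708443464236], [688.331255321422, 309.4435742073332]]
window in nest mm -0.06932206125657871 -56.130693889173855
stub-end in nest mm -1.514867026923353 60.71981332608415
[[199.26984876906704, 149.96924960949968], [207.02872295019142, 119.7569483271003], [191.50881189641632, 180.28241275024993], [173.31858878517346, 143.90008298214286], [432.46823302515486, 204.1023441964537]]
[[685.5230833440907, 182.0351435397988], [711.8340371344229, 180.47689578817995], [659.161601895938, 183.60446179270457], [684.9017690266865, 169.01117578204526], [691.6898369748149, 309.29106788530146]]
window in nest mm -1.9365817292038225 -56.072889629316684
stub-end in nest mm -3.382126694870599 60.777617585941314
```

View pics/z.png

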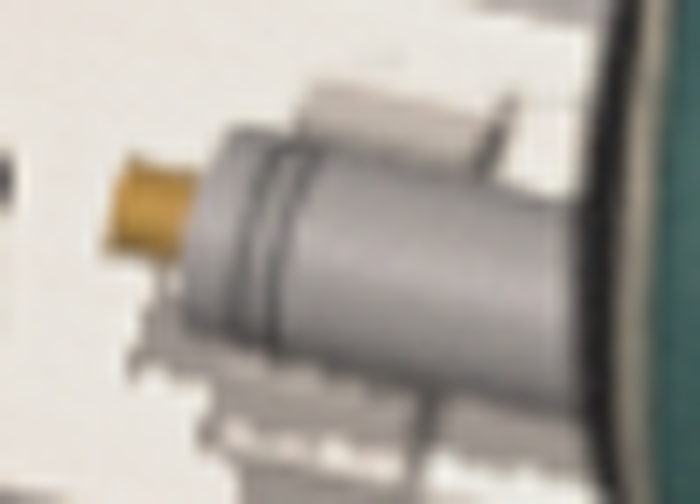

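Top: barrel lies along the V with the stub tip at crop (172,147), exactly where a centred barrel is predicted. It sits ~7 mm beyond the saddle edge, as expected. In the side picture it lies straight in the valley. The tongue is clear. Now pressing with closed fingertips on top of its middle.

```bash
python3 -m jog '[4,0,0,0,4,0,0,0,4,0,0,0,4,0,1,0,0.3,0,1,0]' 0 20; python3 -m jog '[0,0,3,0,0,0,3,0,0,0,1,0,0,0,0,0,0,0,0,0]'; python3 go.py .4997 .1566 .100 -.24
```

```text
t: 19.7
tool_pos: [0.5012, 0.165, 0.2079]
eef_rot: [0.786, 0.619, 0.001, -0.0]
contact_force: [0.1, 1.2, 0.6]
gripper_width: 0.015
t: 20.2
tool_pos: [0.5008, 0.1597, 0.1385]
eef_rot: [0.787, 0.617, 0.0, 0.0]
contact_force: [-0.8, -1.2, 0.1]
gripper_width: 0.0003
t 20.2 pos [0.5008 0.1597 0.1385] jawyaw -0.2418 tilt [ 0.001  0.    -1.   ] F [-0.8 -1.2  0.1] w 0.0003 q6 0.5
tool-axis cm [-0.33 -0.03  3.85] turn -0.002
```

```bash
python3 -m jog '[-0.3,0,2,0,0,0,1.5,0,0,0,0.8,0,0,0,0,0,0,0,0,0]'; python3 -m jog '[0,0,0,0,0,0,0,0]'; python3 go.py .4997 .1566 .087 -.24
```

```text
t: 20.7
tool_pos: [0.4999, 0.1567, 0.0951]
eef_rot: [0.787, 0.617, 0.0, 0.0]
contact_force: [-0.6, 0.7, -0.5]
gripper_width: 0.0003
t: 20.9
tool_pos: [0.5002, 0.1568, 0.0955]
eef_rot: [0.787, 0.617, 0.001, 0.0]
contact_force: [0.8, 0.4, -0.1]
gripper_width: 0.0005
t 20.9 pos [0.5002 0.1568 0.0955] jawyaw -0.2419 tilt [ 0.001  0.    -1.   ] F [ 0.8  0.4 -0.1] w 0.0005 q6 0.5
tool-axis cm [-0.03 -0.04  0.85] turn -0.002
```

```bash
for i in 1; do python3 -m jog '[0,0,0.7,0,0,0,0,0,0,0,0,0]'; python3 -m jog '[0,0,0.1,0,0,0,0,0]'; python3 -m jog '[0,0,0.1,0,0,0,0,0]'; python3 -m jog '[0,0,0.1,0,0,0,0,0]';done | grep -E "pos|force"
```

```text
tool_pos: [0.4993, 0.1565, 0.0875]
contact_force: [-0.5, 1.1, 0.5]
tool_pos: [0.4995, 0.1566, 0.0867]
contact_force: [-1.3, -0.2, 1.8]
tool_pos: [0.4995, 0.1566, 0.0858]
contact_force: [-1.1, -0.8, 2.3]
tool_pos: [0.4995, 0.1566, 0.0849]
contact_force: [-2.1, -0.6, 5.0]
```

Contact at TCP z 0.087 as computed, and the force follows the spring (5 N at 2 mm). Going on to 5 mm.

```bash
python3 -m jog '[0,0,0.1,0,0,0,0.1,0,0,0,0,0]'; python3 -m jog '[0,0,0.1,0,0,0,0,0,0,0,0,0]'; python3 -m jog '[0,0,0,0,0,0,0,0]'; python3 go.py .4997 .1566 .082 -.24
python3 - <<'E'
from h import *
F=[];Z=[]
for i in range(6):
    a=arm.get_image("side" if i%2 else "top"); s=arm.observe();F.append(s["contact_force"]);Z.append(s["tool_pos"][2])
    if i%2: b=a
    else: t=a
print(np.mean(F,0).round(2),np.std(F,0).round(2),np.mean(Z).round(4))
cv2.imwrite("pics/a13.png",t[...,::-1]);cv2.imwrite("pics/b13.png",b[...,::-1])
cv2.imwrite("pics/n13.png",np.hstack([cv2.resize(t[200:300,110:250][...,::-1],None,fx=4,fy=4,interpolation=cv2.INTER_CUBIC),cv2.resize(b[110:210,190:250][...,::-1],None,fx=4,fy=4,interpolation=cv2.INTER_CUBIC)]))
E
```

```text
t: 22.1
tool_pos: [0.4996, 0.1566, 0.0833]
eef_rot: [0.787, 0.617, -0.0, -0.0]
contact_force: [-3.0, -0.3, 8.3]
gripper_width: 0.0002
t: 22.4
tool_pos: [0.4996, 0.1566, 0.0826]
eef_rot: [0.787, 0.617, -0.0, -0.0]
contact_force: [-4.8, -0.5, 8.4]
gripper_width: 0.0006
t: 22.6
tool_pos: [0.4996, 0.1566, 0.0826]
eef_rot: [0.787, 0.617, -0.0, -0.0]
contact_force: [-4.5, -2.2, 9.5]
gripper_width: 0.0004
t 22.6 pos [0.4996 0.1566 0.0826] jawyaw -0.242 tilt [-0. -0. -1.] F [-4.5 -2.2  9.5] w 0.0004 q6 0.5
tool-axis cm [0.01 0.01 0.06] turn -0.002
[-4.25 -1.08  9.09] [0.58 0.42 0.23] 0.0826
```

View pics/n13.png

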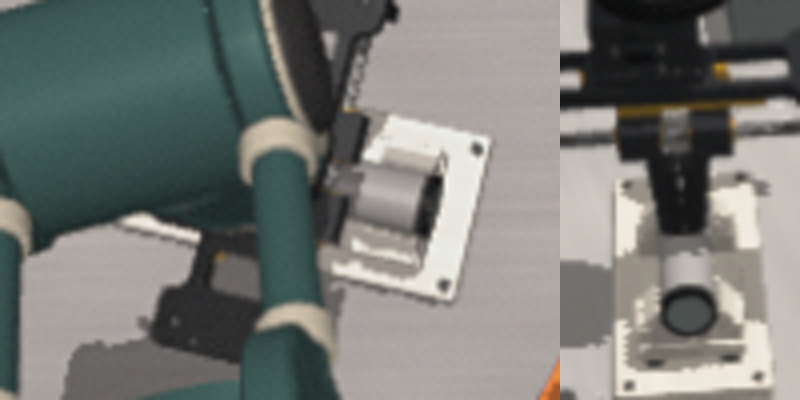

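Force and travel agree on about 4.3 mm sunk. A side load of about 4 N has built up towards -x, so I'll ease the tool that way by a hair and go down the last bit.

```bash
python3 -m jog '[0,-0.05,0,0,0,0,0,0,0,0,0,0]'; python3 -m jog '[0,0,0.05,0,0,0,0,0,0,0,0,0]'
```

```text
t: 23.2
tool_pos: [0.4995, 0.1566, 0.0828]
eef_rot: [0.787, 0.617, 0.0, 0.0]
contact_force: [-3.2, -1.5, 10.3]
gripper_width: 0.0005
t: 23.5
tool_pos: [0.4995, 0.1566, 0.0824]
eef_rot: [0.787, 0.617, 0.0, 0.0]
contact_force: [-3.7, -1.3, 10.5]
gripper_width: 0.0004
```

```bash
python3 -m jog '[0,-0.1,0.03,0,0,0,0,0,0,0,0,0]'; python3 - <<'E'
from h import *
F=[];Z=[]
for i in range(6):
    a=arm.get_image("side"); s=arm.observe();F.append(s["contact_force"]);Z.append(s["tool_pos"])
print(np.mean(F,0).round(2),np.mean(Z,0).round(4))
E
```

```text
t: 23.8
tool_pos: [0.4994, 0.1566, 0.0824]
eef_rot: [0.787, 0.617, 0.001, 0.001]
contact_force: [-2.2, -3.7, 10.2]
gripper_width: 0.0002
[-1.88 -2.84  9.82] [0.4995 0.1566 0.0824]
```

```bash
python3 -m jog '[-0.08,-0.03,0.07,0,0,0,0,0,0,0,0,0]'; python3 - <<'E'
from h import *
F=[];Z=[]
for i in range(8):
    a=arm.get_image("side" if i%2 else "top"); s=arm.observe();F.append(s["contact_force"]);Z.append(s["tool_pos"])
    if i%2: b=a
    else: t=a
print(np.mean(F,0).round(2),np.mean(Z,0).round(4),s["t"])
cv2.imwrite("pics/a14.png",t[...,::-1]);cv2.imwrite("pics/b14.png",b[...,::-1])
cv2.imwrite("pics/n14.png",np.hstack([cv2.resize(t[210:310,160:250][...,::-1],None,fx=4.4,fy=4.4,interpolation=cv2.INTER_CUBIC),cv2.resize(b[110:210,180:260][...,::-1],None,fx=4.4,fy=4.4,interpolation=cv2.INTER_CUBIC)]))
ya=-.24
ex=np.array([np.cos(ya),np.sin(ya),0]);ey=np.array([-np.sin(ya),np.cos(ya),0])
o=np.array([.4995,.1566,.055])
print("pred window px side",((proj("side",[o-.062*ey])-[180,110]+.5)*4.4+[396,0]).round(0),"top",((proj("top",[o-.062*ey])-[160,210]+.5)*4.4).round(0))
E
```

```text
t: 24.4
tool_pos: [0.4995, 0.1566, 0.0821]
eef_rot: [0.787, 0.617, 0.002, 0.001]
contact_force: [-2.6, -0.3, 10.5]
gripper_width: 0.0005
[-1.76 -0.82 10.54] [0.4994 0.1566 0.0821] 24.8
pred window px side [[585. 349.]] top [[258. 182.]]
```

View pics/n14.png

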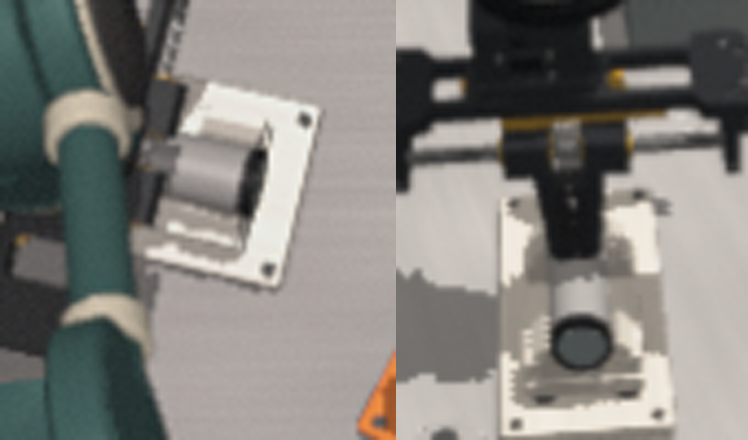

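View pics/b14.png

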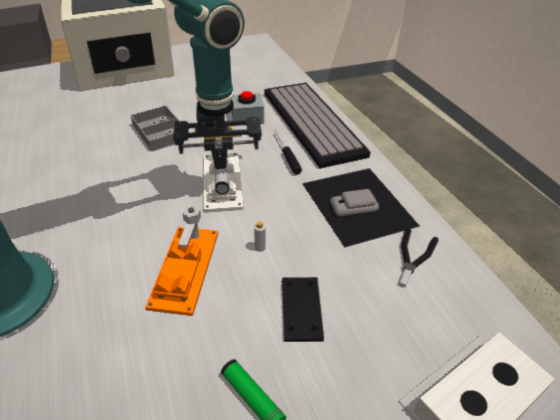

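Sunk about 4.9 mm by both travel and force, window at top crop (258,182) where a centred barrel is predicted. The bystanders show in place. Handing in.

```bash
python3 -c "
from bench import arm
print(arm.job_done()); s=arm.observe(); print(s['t'],s['tool_pos'],s['contact_force'])"
```

```text
the job is handed in; nothing more can be done
None
the job is handed in; nothing more can be done
```

The job is done and handed in at about 25 s of the 59 s limit.

- **What I did:** I gripped the nut and turned it about 1.59 rad counter-clockwise, and the pictures show the tongue clear of the V towards nest +x. I carried the steel barrel from the black rest and lowered it into the V. Then I released it fully so it could settle, and pressed on its middle with the closed fingertips.
- **Last checks on the press:** The cradle has sunk about 4.9 mm by fingertip travel since contact. The 10.5 N push plus the barrel's weight gives about 4.85 mm by the spring law. Side load on the fingertips is about 2 N.
- **Last checks on the scene:** In the top picture the barrel's ends sit within about 1–2 mm of the centred position. The bystanders, the orange nest and the green barrel look unmoved.
- **What disagreed:**
    - The side camera put the barrel's window end about 5 mm off along the axis, and I relied on the top camera there.
    - A side load of about 4 N built up while pressing, and I eased it before handing in.
    - The nut was about 2 mm off my camera fit in x; I corrected the seat position for this before placing the barrel.

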